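# Size a pastry form on the hole gauge

### The arm

A 6-joint arm with a two-finger parallel gripper is mounted at the origin on a cart in front of the work surface, level with it; the furniture and walls round the work are solid. World frame = base frame: x ahead of the robot, y to its left, z up, the work surface at z = 0. Lengths are in m, angles in degrees, forces in N, time in s.
With the tool pointing down it reaches from about 0.225 to 0.725 m from the base axis. Payload 3.1 kg.
Tool frame: the origin (TCP) lies between the finger pads; the fingertips stand 17 mm ahead of it and the grasp point (between the pads) lies 2 mm behind it; z points along the fingers, y is the line along which they close (so a half turn about z gives the same grasp; the last joint's range is limited). The gripper opens to 85 mm and grips with 20 to 120 N. Pads are 22 mm wide; open, the fingers measure 114 mm over their backs; the gripper's body (76 mm by 85 mm) begins 54 mm behind the grasp point. The pads swing forward as they close: fully open they stand 13 mm farther back than shut.
Start: joints at [59.714, 2.75, 5.684, 92.934, 0, 82.678], TCP at [0.205, 0.483, 0.248] pointing down, gripper open.
Joint ranges: [-166.93, 166.93], [-56.73, 111.36], [-69.38, 81.34], [-121.58, 131.49], [-85.45, 84.26], [-180, 180]. Speed limits (degrees/s): [159.86, 159.86, 180, 180, 180, 180].

### API

Orientations are given as a 3x3 rotation matrix whose columns are the frame's x, y, z axes.
In Python, from station import r gives the robot as it stands. The module is installed in compiled form; this text tells all that it offers.
- The arm moves only by the tool play_rows, never from a script. Its argument "targets" is a list of rows, each a list of 7 numbers: the opening, from 0 (shut) to 1 (fully open), then the shift along the world's x, y, z normalised to -1 to 1, where 1 is 3 cm, then the turn, a rotation vector about the world's x, y, z normalised to -1 to 1, where 1 is 0.08 rad. A call has 1 to 10 rows; each row shifts and turns the commanded pose from where the row before left it; what a row does not reach is not made up. A row lasts 1/10 s, in which the tool goes at most 50 mm and 8.59 degrees, less where a joint would pass 70% of its speed; a pose out of reach is approached as far as the arm can. A call with a number of a shift or a turn outside -1 to 1 is refused whole. A call with a gripper value outside its range is refused whole. The fingers move at their own pace and stop on an object; "force" is the grip in N (left out, the last holds). Time passes only in rows, so rows that do not move let the fingers close. It gives the time, the measured TCP pose, the force, the opening and the grip force at its end, in the units of the state.
- r.state(): the state, without advancing time (a new reading comes with each control period).
- r.grab_frame(name): name is "scene" or "top"; returns a dict with "image" (384x512x3 uint8, red, green, blue), "range_z" (384x512 float32, m along the optical axis (not along the pixel's ray), 0 where there is no reading), "camera_matrix" (3x3 intrinsics, pixels), "extrinsics" (4x4, takes a point from world to camera coordinates). Camera axes: x right, y down, z forward; pixel columns grow to the right and rows downward; lengths in m; the calibration is good to about 2 mm. A picture is of the moment at which its call begins.
- r.job_done(): hands the job in; it is judged then, once.
The state is a dict: "t": time; "qpos": joint angles; "qd": joint speeds; "tau": joint torques, N m; "ee_pos": TCP position; "tcp_rot": TCP orientation; "ft_force": force on the tool from outside, world axes, zero at the start; "torque": the same for the moment, N m; "opening": finger opening in m; "finger_force": force on a finger pad.
Only numpy, scipy, OpenCV 4.12 (cv2) and the standard library are available. Lean on these libraries where they do the work, as an engineer would, in place of code of your own. Each camera call takes 0.05 s, during which the arm holds its last target. There are 200 camera calls.

### The job

Find the size of the thicker of the two wooden pastry forms with the hole gauge. Slide its round shank through the widest hole from the front until the square handle comes up to the plate, draw it right out again, then step down to the next hole and leave the form there, pushed in until its handle comes up to the plate, and let go: that is the smallest hole it passes. Leave the thin form, the pepper mill, the spice jar and the bowl where they are.

Things in the scene. Friction and masses are not known exactly. Their poses are not given: they have to be found in the camera images.
- gauge: Fixed hole gauge: upright aluminium plate 162 x 20 mm, 3 round holes, on a wooden foot 12 mm high, 18 mm in front. Stepped top: 100.5, 94, 87 mm up at wide, middle, narrow hole. Holes' lowest points 50 mm up. Front (side without rest board) faces robot and right. Origin on worktop under middle of front face; x level, front to back (push direction), y along plate to the narrow hole, z up.
- hole_wide (a point): Centre of the widest hole (38.5 mm across) in the plate's front face, 69.25 mm above the worktop. Axes as the gauge's. Behind all holes a wooden rest board, its top 0.5 mm below the holes' lowest points, reaches to 104 mm behind the front face, so that a form lies level.
- hole_middle (a point): Centre of the middle hole (32 mm across) in the plate's front face, 66 mm above the worktop, 54 mm from the widest one. It is the smallest that the thick form passes. Front edges of the holes are chamfered by 2 mm. Axes as the gauge's.
- hole_narrow (a point): Centre of the narrowest hole (25 mm across, too small for the thick form) in the plate's front face, 62.5 mm above the worktop, 54 mm from the middle one. Axes as the gauge's.
- thick_form: The thicker loose wooden form, 55 to 110 g, 145 mm long: round shank 28 mm across, 100 mm long, nose tapering over its last 12 mm to 16 mm across; square handle 28 x 28 mm, 45 mm long (keeps it from rolling, cannot enter the 32 mm hole). Lies on the worktop. Origin on the axis at the shoulder between handle and shank, 14 mm above what it lies on; x along the shank to the nose.
- thick_form_nose (a point): Centre of the nose's end face, 100 mm from the thick form's origin along +x. Axes as the form's.
- thick_form_grip (a point): Middle of the thick form's square handle, on its axis, 23 mm behind the origin. Axes as the form's.
- thin_form: The other wooden form, of the same make and length but 21 mm thick (shank and handle). Origin as for the thick form, 10.5 mm above the worktop. To be left alone. The two forms may lie in either place.
- pepper_mill: Standing wooden pepper mill, 58 mm across, 160 mm high; origin under its centre. To be left alone.
- spice_jar: Standing glass spice jar, 44 mm across, 109 mm high; origin under its centre. To be left alone.
- bowl: White bowl, 115 mm across, 49 mm high; origin under its centre. To be left alone.

How it is judged (in metres and radians):
On the way, in this order (a step that is already met when the one before it is completed fails the run):
1. the thick form's shank is through the widest hole, its handle up to the plate (shoulder within 16 mm of the hole's centre on the front face, axes within 0.2 rad) (distance between thick_form and hole_wide below 0.016 m and angle between the x axis of thick_form and the x axis of gauge, either way round below 0.2 rad and x of thick_form_nose in the frame of gauge above 0.08 m), for 0.1 s.
2. the thick form is drawn right out again: its nose is in front of the plate (x of thick_form_nose in the frame of gauge below 0 m), for 0.1 s.
3. the thick form's shank is through the middle hole, its handle up to the plate (distance between thick_form and hole_middle below 0.01 m and angle between the x axis of thick_form and the x axis of gauge, either way round below 0.12 rad and x of thick_form_nose in the frame of gauge above 0.09 m), for 0.2 s.
At the end, for the whole second after the job is handed in: The thick form rests through the middle hole from the front, its shoulder within 10 mm of the hole's centre on the front face, level with the hole's axis within 0.12 rad, its nose more than 90 mm behind the front face, released and at rest (all of step 3 and linear speed of thick_form below 0.02 m/s); the robot touches nothing.
It fails at once if the thin form, the pepper mill, the spice jar or the bowl is moved by more than 25 mm (distance of any of thin_form, pepper_mill, spice_jar, bowl from where it was at the start of the episode above 0.025 m).
It also fails if it takes over 61 s, if anything falls off the work surface, if the arm or the gripper's body presses on something with over 40 N, if the wrist force passes 120 N, or if a joint passes its speed limit or range.

## Working session

There is one attempt and no reset: what is moved stays moved. The work goes in short steps, Python scripts to look and compute and a tool call to move; the robot and the scene stay as the last step left them, time stands still between calls to the robot, and variables do not carry over. Pictures are saved under pics/ and viewed, at most 10 in all, crops included, and the job is handed in when it is done.

Besides the shell and the picture viewer there is one more tool, called after "Request:" by a JSON object that holds its "fn" and its "kwargs", one argument or row to a line. play_rows: Moves the arm, as the interface text tells. Scaled input: -1 to 1 covers 3 cm each way for a shift and 0.08 rad each way for a turn. Its arguments: {"type":"object","properties":{"targets":{"type":"array","items":{"type":"array","items":{"type":"number","minimum":-1,"maximum":1}}},"force":{"type":"number"}},"required":["targets"]}

```bash
mkdir -p pics; python3 - <<'E'
from station import r
import cv2,numpy as np
s=r.state();print({k:np.round(v,3).tolist() for k,v in s.items()})
for n in("top","scene"):
    f=r.grab_frame(n);cv2.imwrite(f"pics/{n}0.png",cv2.cvtColor(f["image"],cv2.COLOR_RGB2BGR));np.savez(f"{n}0.npz",**f)
    print(n,f["camera_matrix"].round(1).tolist(),f["extrinsics"].round(3).tolist())
E
```

```text
{'t': 0.0, 'qpos': [59.714, 2.791, 5.59, 92.931, 0.0, 82.677], 'qd': [0.007, -0.05, -0.01, -0.071, -0.04, 0.049], 'tau': [-0.0, -33.878, 32.002, 0.02, -0.0, -0.0], 'ee_pos': [0.205, 0.483, 0.247], 'tcp_rot': [[-0.921, 0.39, -0.001], [0.39, 0.921, -0.002], [0.0, -0.002, -1.0]], 'ft_force': [0.605, 0.043, 0.731], 'torque': [0.03, 0.014, -0.029], 'finger_force': 0.0, 'opening': 0.085}
top [[441.2, 0.0, 256.0], [0.0, 441.2, 186.5], [0.0, 0.0, 1.0]] [[-0.003, -1.0, 0.001, 0.032], [-0.998, 0.003, -0.063, 0.572], [0.063, -0.001, -0.998, 1.378], [0.0, 0.0, 0.0, 1.0]]
scene [[401.4, 0.0, 260.6], [0.0, 401.4, 192.5], [0.0, 0.0, 1.0]] [[0.559, -0.829, -0.013, -0.298], [-0.486, -0.314, -0.815, 0.359], [0.672, 0.462, -0.579, 1.026], [0.0, 0.0, 0.0, 1.0]]
```

View pics/top0.png

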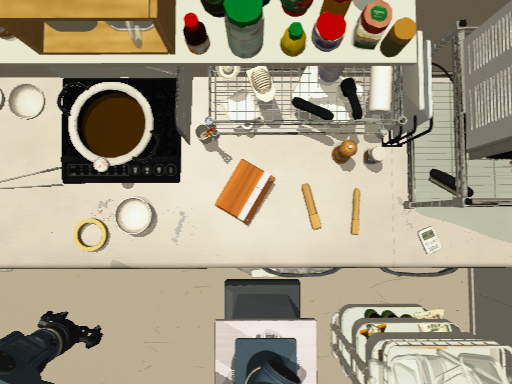

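View pics/scene0.png

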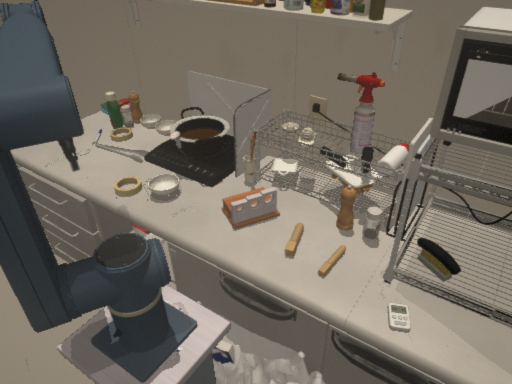

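```bash
cat > h.py <<'E'
import numpy as np,cv2
def load(n): return dict(np.load(n))
def ray(f,uv,z):
    uv=np.atleast_2d(np.array(uv,float));E=f["extrinsics"];R,t=E[:3,:3],E[:3,3]
    d=(np.linalg.inv(f["camera_matrix"])@np.c_[uv,np.ones(len(uv))].T).T@R; c=-R.T@t
    return c+d*((z-c[2])/d[:,2])[:,None]
def proj(f,P):
    P=np.atleast_2d(P);E=f["extrinsics"];q=(P@E[:3,:3].T+E[:3,3])@f["camera_matrix"].T
    return q[:,:2]/q[:,2:]
E
python3 - <<'E'
from h import *
t=cv2.imread("pics/top0.png");s=cv2.imread("pics/scene0.png")
a=cv2.resize(t[130:250,200:400],(800,480),interpolation=cv2.INTER_CUBIC);cv2.imwrite("pics/tc.png",a)
b=cv2.resize(s[170:290,210:390],(780,520),interpolation=cv2.INTER_CUBIC);cv2.imwrite("pics/sc.png",b)
f=load("top0.npz")
hsv=cv2.cvtColor(t,cv2.COLOR_BGR2HSV)
print(hsv[205,311],hsv[211,356],hsv[240,311],hsv[190,240])
m=cv2.inRange(hsv,(8,90,80),(30,255,255));m[:165]=0;m[245:]=0;m[:,:280]=0
cs,_=cv2.findContours(m,cv2.RETR_EXTERNAL,cv2.CHAIN_APPROX_NONE)
for c in cs:
    if cv2.contourArea(c)<60:continue
    print(cv2.contourArea(c),cv2.minAreaRect(c),ray(f,cv2.boxPoints(cv2.minAreaRect(c)),.014).round(4).tolist())
E
```

```text
[ 19 155 220] [ 19 156 225] [ 24  33 232] [ 13 203 187]
252.0 ((355.0987548828125, 210.53663635253906), (7.096059799194336, 45.1749153137207), 1.9091525077819824) [[0.4243, -0.2683, 0.014], [0.5669, -0.2754, 0.014], [0.5661, -0.2979, 0.014], [0.4235, -0.2907, 0.014]]
343.5 ((310.6328125, 205.4979248046875), (46.379276275634766, 9.21143913269043), 75.0685806274414) [[0.5787, -0.1102, 0.014], [0.5861, -0.1385, 0.014], [0.4443, -0.1748, 0.014], [0.4369, -0.1466, 0.014]]
```

View pics/tc.png

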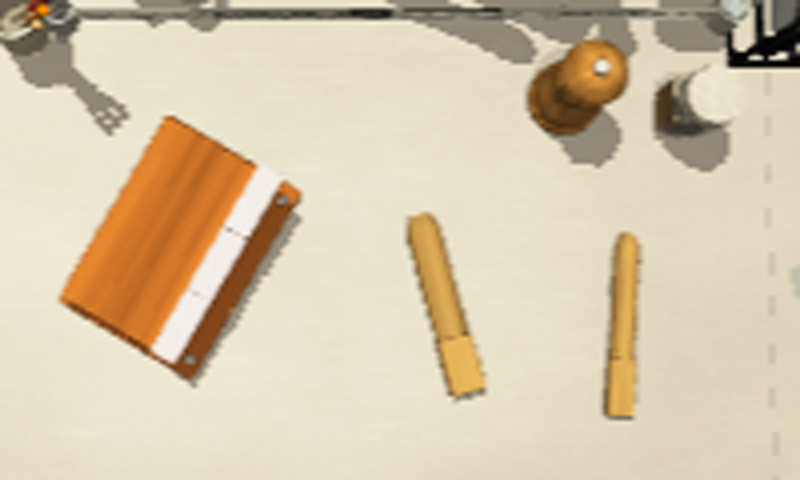

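View pics/sc.png

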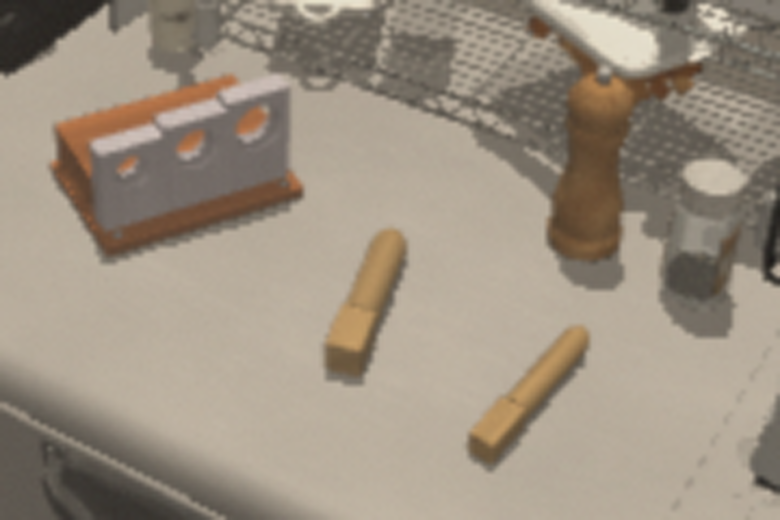

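The top crop shows the thick form on the left: nose at crop (420,218), handle at (462,370), shoulder at (453,338). The thin form is on the right. In the scene crop the gauge's widest hole is at its right, far end (252,122), and the narrow one is at the left (127,165).

```bash
python3 - <<'E'
from h import *
f=load("scene0.npz");g=load("top0.npz")
def cloud(f):
    v,u=np.mgrid[:384,:512];z=f["range_z"];K=f["camera_matrix"];E=f["extrinsics"]
    p=np.stack([(u-K[0,2])/K[0,0]*z,(v-K[1,2])/K[1,1]*z,z],-1)
    return (p-E[:3,3])@E[:3,:3],z>0
P,ok=cloud(f)
hsv=cv2.cvtColor(f["image"],cv2.COLOR_RGB2HSV)
roi=np.zeros((384,512),bool);roi[185:235,220:282]=1
m=roi&ok&(hsv[...,1]<60)&(P[...,2]>.02)&(P[...,2]<.085)&(P[...,0]>.4)
p=P[m]
for _ in range(8):
    c=p.mean(0);n=np.linalg.svd(p-c,full_matrices=False)[2][2]
    d=(p-c)@n; p=p[abs(d)<max(.003,2*d.std())]
print("scene depth face",len(p),c.round(4),n.round(4),d.std().round(4))
# table and top depth check
Q,okq=cloud(g)
print("table z scene/top",np.median(P[250:258,270:285,2]),np.median(Q[230:240,270:295,2]))
h2=cv2.cvtColor(g["image"],cv2.COLOR_RGB2HSV)
m=np.zeros((384,512),bool);m[168:225,232:276]=1
m&=(h2[...,1]<40)&(h2[...,2]>200)&(Q[...,2]>.07)
q=Q[m];print("top strip n",len(q),"z range",np.percentile(q[:,2],[5,50,95]).round(4))
ct=q.mean(0);w=np.linalg.svd((q-ct)[:,:2],full_matrices=False)[2]
print("strip centre",ct.round(4),"axis",w[0].round(4),"extent",np.percentile((q-ct)[:,:2]@w.T,[1,99],axis=0).round(4).tolist())
# colour-only strip rect, by ray on z=.094
c=cv2.findContours(m.astype(np.uint8),0,1)[0];c=max(c,key=cv2.contourArea)
b=ray(g,cv2.boxPoints(cv2.minAreaRect(c)),.094);print("rect@.094",b.round(4).tolist(),b.mean(0).round(4))
# hole blobs scene
o=((hsv[...,1]>110)&roi).astype(np.uint8);o[:,:]&=1
nl,l,st,ce=cv2.connectedComponentsWithStats(o)
for i in range(1,nl): 
    if st[i,4]>3: print(st[i],ce[i].round(2))
# form edges using top: handle & whole by depth
for n,F,H in(("top",g,h2),("scene",f,hsv)):
    PP=Q if n=="top" else P
    mm=(H[...,1]>90)&(PP[...,2]>.012)&(PP[...,2]<.04)&(PP[...,0]>.4)&(PP[...,0]<.62)&(PP[...,1]<-.09)&(PP[...,1]>-.2)
    x=PP[mm];c0=x[:,:2].mean(0);ww=np.linalg.svd(x[:,:2]-c0,full_matrices=False)[2]
    e=(x[:,:2]-c0)@ww.T
    print(n,"form",len(x),c0.round(4),ww[0].round(4),e.min(0).round(4),e.max(0).round(4),"ztop",np.percentile(x[:,2],95).round(4))
E
```

```text
scene depth face 436 [0.5282 0.0262 0.049 ] [ 0.5076  0.8616 -0.003 ] 0.0016
table z scene/top -0.0006179682941498234 0.0006413682080575764
top strip n 322 z range [0.0846 0.0944 0.1038]
strip centre [0.5394 0.0369 0.1146] axis [-0.8664  0.4994] extent [[-0.0788, -0.0095], [0.0782, 0.0322]]
rect@.094 [[0.4755, 0.0854, 0.094], [0.6143, 0.0038, 0.094], [0.6052, -0.0116, 0.094], [0.4665, 0.0701, 0.094]] [0.5404 0.0369 0.094 ]
[222 188  57  40 475] [244.05 208.03]
[265 195   6   6  22] [267.41 197.5 ]
[251 200   6   5  16] [253.62 202.06]
[238 206   3   3   5] [239.2 207.2]
top form 381 [ 0.5084 -0.1406] [-0.9658 -0.2591] [-0.0755 -0.0133] [0.0692 0.0141] ztop 0.0318
scene form 260 [ 0.4942 -0.1545] [-0.9671 -0.2544] [-0.0816 -0.0141] [0.0602 0.0123] ztop 0.0293
```

```bash
python3 - <<'E'
from h import *
f=load("scene0.npz");g=load("top0.npz")
ya=np.radians(59.7);X=np.array([np.cos(ya),np.sin(ya),0]);Y=np.array([-X[1],X[0],0]);O=np.array([.5353,.0283,0]);Z=np.array([0,0,1])
pts=[]
for k,(rad,h) in enumerate(((.01925,.06925),(.016,.066),(.0125,.0625))):
    for a in np.arange(0,2*np.pi,np.pi/8): pts.append(O+(k-1)*.054*Y+h*Z+rad*(np.cos(a)*Y+np.sin(a)*Z))
for s in(-.081,.081):
    for t,h in((0,.1005 if s<0 else .087),(.02,.1005 if s<0 else .087),(-.018,.012)): pts.append(O+s*Y+t*X+h*Z)
fy=np.radians(14.6);a=np.array([np.cos(fy),np.sin(fy),0]);b=np.array([-a[1],a[0],0])
# silhouette centre of contour box in top gives centre; nose/back ends
C=np.array([.5115,-.1425,.014])
for d in(-.0725,-.0275):
    for e in(-.014,.014):
        pts.append(C+d*a+e*b+.014*Z)
pts.append(C+.0725*a)
out=[]
for F,(u0,v0,w,h),sc in((g,(210,160,130,90),6),(f,(215,175,100,95),6)):
    im=cv2.cvtColor(F["image"],cv2.COLOR_RGB2BGR)[v0:v0+h,u0:u0+w]
    im=cv2.resize(im,None,fx=sc,fy=sc,interpolation=cv2.INTER_NEAREST)
    for p in proj(F,np.array(pts)): cv2.circle(im,tuple(int(x) for x in ((p-[u0,v0]+.5)*sc)),2,(255,0,0),-1)
    cv2.imwrite(f"pics/ov{len(out)}.png",im);out.append(1)
E
```

```text
(no output)
```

View pics/ov0.png

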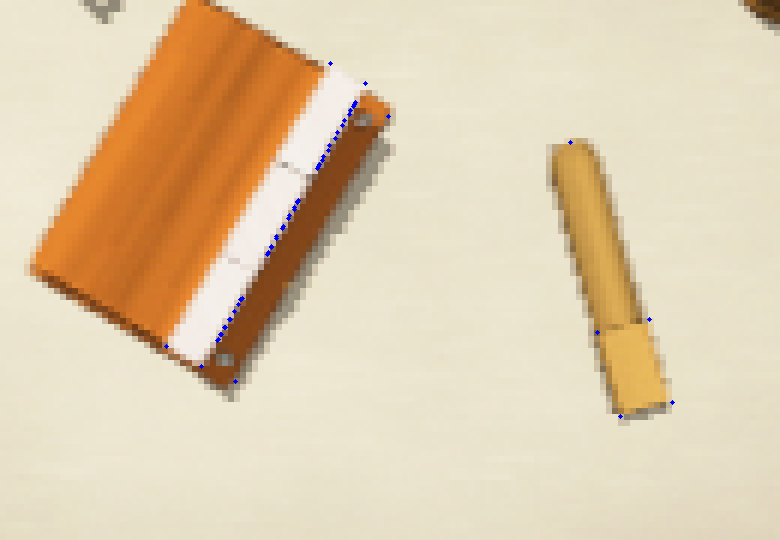

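View pics/ov1.png

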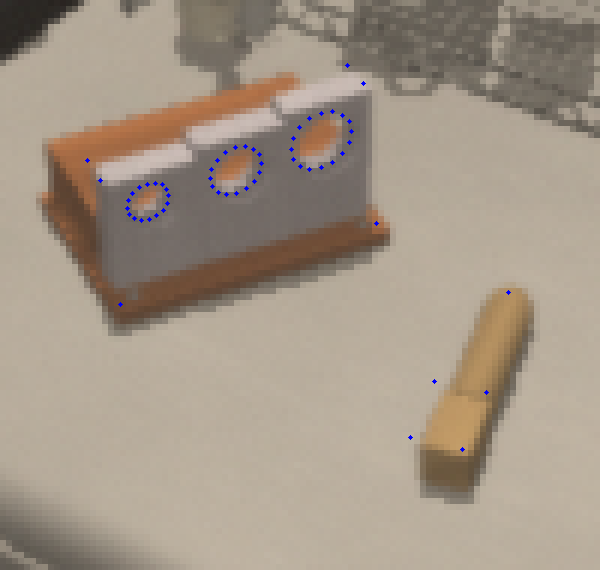

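The top view agrees with the projected model. The scene view is offset by about 1.4 px (right and down), the same for the gauge and the form. That is a calibration offset, so relative positions can still be trusted.

Request:
{"fn": "play_rows", "kwargs": {
  "targets": [
    [0.65, 0.39, -0.97, -0.147, 0, 0, 0.373],
    [0.65, 0.39, -0.97, -0.147, 0, 0, 0.373],
    [0.65, 0.39, -0.97, -0.147, 0, 0, 0.373],
    [0.65, 0.39, -0.97, -0.147, 0, 0, 0.373],
    [0.65, 0.39, -0.97, -0.147, 0, 0, 0.373],
    [0.65, 0.39, -0.97, -0.147, 0, 0, 0.373],
    [0.65, 0.39, -0.97, -0.147, 0, 0, 0.373],
    [0.65, 0.39, -0.97, -0.147, 0, 0, 0.373],
    [0.65, 0.39, -0.97, -0.147, 0, 0, 0.373],
    [0.65, 0.39, -0.97, -0.147, 0, 0, 0.373]
  ],
  "force": 40
}}

```text
t: 1.1
ee_pos: [0.3218, 0.1911, 0.2036]
tcp_rot: [[-0.995, 0.101, -0.001], [0.101, 0.995, -0.0], [0.0, -0.0, -1.0]]
ft_force: [0.3, 0.3, 0.2]
opening: 0.0552
finger_force: 0.0
```

Request:
{"fn": "play_rows", "kwargs": {
  "targets": [
    [0.65, 0.39, -0.97, -0.147, 0, 0, 0.373],
    [0.65, 0.39, -0.97, -0.147, 0, 0, 0.373],
    [0.65, 0.39, -0.97, -0.147, 0, 0, 0.373],
    [0.65, 0.39, -0.97, -0.147, 0, 0, 0.373],
    [0.65, 0.39, -0.97, -0.147, 0, 0, 0.373],
    [0.65, 0.39, -0.97, -0.147, 0, 0, 0.373],
    [0.65, 0.39, -0.97, -0.147, 0, 0, 0.373],
    [0.65, 0.39, -0.97, -0.147, 0, 0, 0.373],
    [0.65, 0.39, -0.97, -0.147, 0, 0, 0.373],
    [0.65, 0.39, -0.97, -0.147, 0, 0, 0.373]
  ]
}}

```text
t: 2.1
ee_pos: [0.4388, -0.0998, 0.1594]
tcp_rot: [[-0.981, -0.196, -0.001], [-0.196, 0.981, 0.0], [0.001, 0.001, -1.0]]
ft_force: [1.2, -0.4, -0.2]
opening: 0.0559
finger_force: 0.0
```

Request:
{"fn": "play_rows", "kwargs": {
  "targets": [
    [0.65, 0.39, -0.97, -0.147, 0, 0, 0.373],
    [0.65, 0.39, -0.97, -0.147, 0, 0, 0.373],
    [0.65, 0, 0, 0, 0, 0, 0],
    [0.65, 0, 0, 0, 0, 0, 0]
  ]
}}

```text
t: 2.5
ee_pos: [0.4616, -0.1569, 0.1504]
tcp_rot: [[-0.968, -0.251, -0.002], [-0.251, 0.968, 0.001], [0.002, 0.002, -1.0]]
ft_force: [0.1, 0.8, 0.3]
opening: 0.0554
finger_force: 0.0
```

```bash
python3 - <<'E'
from station import r
import numpy as np
s=r.state();R=s["tcp_rot"];print(s["t"],s["ee_pos"].round(4) if hasattr(s["ee_pos"],"round") else s["ee_pos"],np.degrees(np.arctan2(R[1][0],R[0][0])),np.array(R).round(3).tolist(),s["opening"],s["qpos"])
E
```

```text
2.5 [ 0.4616 -0.1569  0.1504] -165.4418048979406 [[-0.968, -0.251, -0.002], [-0.251, 0.968, 0.001], [0.002, 0.002, -1.0]] 0.05539551944424741 [-2.66743230e+01 -2.66241045e+00 -1.08701166e+01  8.19311296e+01
  2.33741483e-02 -4.12324617e+01]
```

Request:
{"fn": "play_rows", "kwargs": {
  "targets": [
    [0.65, 0, 0, -0.9, 0, 0, 0],
    [0.65, 0, 0, -0.9, 0, 0, 0],
    [0.65, 0, 0, -0.9, 0, 0, 0],
    [0.65, 0, 0, -0.9, 0, 0, 0],
    [0.65, 0, 0, -0.5, 0, 0, 0],
    [0.65, 0, 0, -0.23, 0, 0, 0],
    [0.65, 0, 0, 0, 0, 0, 0]
  ]
}}

```text
t: 3.2
ee_pos: [0.4612, -0.1555, 0.0205]
tcp_rot: [[-0.967, -0.254, -0.002], [-0.254, 0.967, 0.001], [0.002, 0.002, -1.0]]
ft_force: [-0.2, -0.1, 0.4]
opening: 0.0556
finger_force: 0.0
```

Request:
{"fn": "play_rows", "kwargs": {
  "targets": [
    [0.2, 0, 0, 0, 0, 0, 0],
    [0.2, 0, 0, 0, 0, 0, 0],
    [0.1, 0, 0, 0, 0, 0, 0],
    [0.1, 0, 0, 0, 0, 0, 0],
    [0.1, 0, 0, 0, 0, 0, 0],
    [0.1, 0, 0, 0, 0, 0, 0]
  ]
}}

```text
t: 3.8
ee_pos: [0.4635, -0.1574, 0.023]
tcp_rot: [[-0.967, -0.253, 0.003], [-0.253, 0.967, -0.001], [-0.003, -0.002, -1.0]]
ft_force: [-0.5, 0.3, 5.7]
opening: 0.0274
finger_force: 40.3
```

Request:
{"fn": "play_rows", "kwargs": {
  "targets": [
    [0.1, 0, 0, 0.5, 0, 0, 0],
    [0.1, 0, 0, 0.7, 0, 0, 0],
    [0.1, 0, 0, 0.6, 0, 0, 0]
  ]
}}

```text
t: 4.1
ee_pos: [0.4617, -0.1567, 0.0756]
tcp_rot: [[-0.968, -0.253, -0.001], [-0.253, 0.968, 0.0], [0.001, 0.001, -1.0]]
ft_force: [0.3, 0.0, -0.8]
opening: 0.0273
finger_force: 39.5
```

Request:
{"fn": "play_rows", "kwargs": {
  "targets": [
    [0.1, 0.137, 0.082, 0, 0, 0, 0.98],
    [0.1, 0.137, 0.082, 0, 0, 0, 0.98],
    [0.1, 0.137, 0.082, 0, 0, 0, 0.98],
    [0.1, 0.137, 0.082, 0, 0, 0, 0.98],
    [0.1, 0.137, 0.082, 0, 0, 0, 0.98],
    [0.1, 0.137, 0.082, 0, 0, 0, 0.98],
    [0.1, 0.137, 0.082, 0, 0, 0, 0.98],
    [0.1, 0.137, 0.082, 0, 0, 0, 0.98],
    [0.1, 0.137, 0.082, 0, 0, 0, 0.98],
    [0.1, 0.137, 0.082, 0, 0, 0, 0.98]
  ]
}}

```text
t: 5.1
ee_pos: [0.503, -0.1321, 0.0748]
tcp_rot: [[-0.504, -0.864, -0.001], [-0.864, 0.504, 0.0], [0.0, 0.001, -1.0]]
ft_force: [0.5, 0.4, -1.6]
opening: 0.0269
finger_force: 39.4
```

Request:
{"fn": "play_rows", "kwargs": {
  "targets": [
    [0.1, 0, 0, 0, 0, 0, 0],
    [0.1, 0, 0, 0, 0, 0, 0],
    [0.1, 0, 0, 0, 0, 0, 0]
  ]
}}

```text
t: 5.4
ee_pos: [0.503, -0.1323, 0.0751]
tcp_rot: [[-0.508, -0.862, -0.001], [-0.862, 0.508, 0.0], [0.0, 0.001, -1.0]]
ft_force: [0.3, -0.2, -0.1]
opening: 0.0273
finger_force: 39.5
```

```bash
python3 - <<'E'
from station import r
from h import *
s=r.state();R=np.array(s["tcp_rot"]);print(s["t"],np.round(s["ee_pos"],4),np.degrees(np.arctan2(R[1][0],R[0][0]))+180,R[:,2].round(4),s["opening"])
ims=[]
for n,(u0,v0,w,h),sc in(("top",(225,165,80,80),6),("scene",(215,175,85,80),6)):
    f=r.grab_frame(n);np.savez(n+"1.npz",**f)
    im=cv2.cvtColor(f["image"],cv2.COLOR_RGB2BGR)[v0:v0+h,u0:u0+w]
    ims.append(cv2.resize(im,(395,480),interpolation=cv2.INTER_NEAREST) if 0 else cv2.resize(im,None,fx=4.8,fy=4.8,interpolation=cv2.INTER_NEAREST))
cv2.imwrite("pics/pre.png",np.hstack(ims));print(ims[0].shape)
E
```

```text
5.4 [ 0.503  -0.1323  0.0751] 59.49510250354339 [-7.e-04  1.e-04 -1.e+00] 0.02726254519193527
(384, 384, 3)
```

View pics/pre.png

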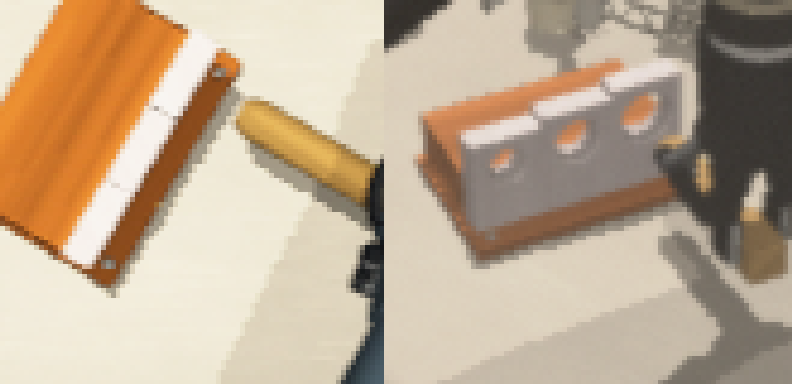

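```bash
cat > meas.py <<'E'
from h import *
def fitline(p):
    vx,vy,x,y=cv2.fitLine(p.astype(np.float32),cv2.DIST_HUBER,0,.001,.001).ravel();return np.array([x,y]),np.array([vx,vy])
def meas(g,zax):
    H=cv2.cvtColor(g["image"],cv2.COLOR_RGB2HSV)
    # gauge strip from the ideal colours: front and back edges, ends
    m=((H[...,1]<25)&(H[...,2]>215)).astype(np.uint8);w=np.zeros_like(m);cv2.fillPoly(w,[np.array([[264,166],[280,176],[244,228],[230,218]])],1);m&=w
    n,l,st,_=cv2.connectedComponentsWithStats(m);i=1+st[1:,4].argmax()
    vu=np.argwhere(l==i)[:,::-1]
    p=ray(g,vu,.094)[:,:2];c=p.mean(0);ax=np.linalg.svd(p-c,full_matrices=False)[2][0];ax*=np.sign(ax[1])
    # shank
    s=((H[...,0]>12)&(H[...,0]<28)&(H[...,1]>110)&(H[...,2]>110)).astype(np.uint8)
    s[:,:262]=0;s[:170]=0;s[215:]=0;s[:,312:]=0
    n,l,st,_=cv2.connectedComponentsWithStats(s);i=1+st[1:,4].argmax()
    q=ray(g,np.argwhere(l==i)[:,::-1],zax)[:,:2]
    return vu,c,ax,q
E
python3 - <<'E'
from meas import *
g=load("top1.npz")
vu,c,ax,q=meas(g,.0665)
print("strip n",len(vu),"c",c.round(4),"yaw",np.degrees(np.arctan2(-ax[0],ax[1])))
X=np.array([ax[1],-ax[0]]);Y=ax
e=(ray(g,vu,.094)[:,:2]-c)
print("strip ext",np.percentile(e@Y,[0,1,99,100]).round(4),np.percentile(e@X,[1,99]).round(4))
# ends at right heights
ye=[]
for z,sg in((.1005,-1),(.087,1)):
    yy=ray(g,vu,z)[:,:2]@Y; o=np.sort(yy*sg)[::-1]; ye.append(sg*o[2]); 
print("ends y",np.round(ye,4),"len",ye[1]-ye[0],"mid",np.mean(ye).round(4),"wide",(np.mean(ye)-.054).round(4))
xx=q@X;yy=q@Y
print("shank n",len(q),"nose x - front x",xx.max()-((c@X)-.01))
b=np.linspace(xx.min()+.006,xx.max()-.016,8)
r=[];
for a0,a1 in zip(b,b[1:]):
    k=(xx>=a0)&(xx<a1);r.append([(a0+a1)/2,(yy[k].min()+yy[k].max())/2,np.ptp(yy[k])])
r=np.array(r);P=np.polyfit(r[:,0],r[:,1],1);print(r.round(4).tolist());print("slope deg",np.degrees(np.arctan(P[0])),"y at plate",np.polyval(P,(c@X)-.01).round(4),"mean y",r[:,1].mean().round(4))
t=np.array([.503,-.1323]);print("tcp xy_g",t@X,t@Y, "front x",c@X-.01)
E
```

```text
strip n 316 c [0.5423 0.0354] yaw 59.319211384328405
strip ext [-0.0826 -0.0795  0.0803  0.0825] [-0.0084  0.0086]
ends y [-0.5283 -0.3672] len 0.16108902491450727 mid -0.4478 wide -0.5018
shank n 263 nose x - front x -0.03219638903132388
[[0.1817, -0.5, 0.0262], [0.192, -0.5, 0.0251], [0.2024, -0.4999, 0.0267], [0.2127, -0.5, 0.0246], [0.2231, -0.4998, 0.0262], [0.2334, -0.4993, 0.0262], [0.2438, -0.4997, 0.0258]]
slope deg 0.4134902390883527 y at plate -0.4992 mean y -0.4998
tcp xy_g 0.1428769562444775 -0.5000984556807927 front x 0.2971307865172994
```

Request:
{"fn": "play_rows", "kwargs": {
  "targets": [
    [0.1, 0.057, -0.033, 0.07, 0, 0, 0],
    [0.1, 0.221, 0.373, 0, 0, 0, 0],
    [0.1, 0.221, 0.373, 0, 0, 0, 0],
    [0.1, 0.221, 0.373, 0, 0, 0, 0],
    [0.1, 0.221, 0.373, 0, 0, 0, 0],
    [0.1, 0, 0, 0, 0, 0, 0]
  ]
}}

```text
t: 6.1
ee_pos: [0.5325, -0.0864, 0.0774]
tcp_rot: [[-0.504, -0.864, 0.0], [-0.864, 0.504, 0.001], [-0.001, 0.0, -1.0]]
ft_force: [-0.3, -0.8, -0.7]
opening: 0.0273
finger_force: 39.5
```

Request:
{"fn": "play_rows", "kwargs": {
  "targets": [
    [0.1, 0.221, 0.373, 0, 0, 0, 0],
    [0.1, 0.221, 0.373, 0, 0, 0, 0],
    [0.1, 0.221, 0.373, 0, 0, 0, 0],
    [0.1, 0.221, 0.373, 0, 0, 0, 0],
    [0.1, 0.221, 0.373, 0, 0, 0, 0],
    [0.1, 0.15, 0.254, 0, 0, 0, 0],
    [0.1, 0, 0, 0, 0, 0, 0]
  ]
}}

```text
t: 6.8
ee_pos: [0.5698, -0.0237, 0.0775]
tcp_rot: [[-0.505, -0.863, 0.0], [-0.863, 0.505, 0.0], [-0.0, -0.0, -1.0]]
ft_force: [0.3, -0.3, -0.8]
opening: 0.0272
finger_force: 39.5
```

Request:
{"fn": "play_rows", "kwargs": {
  "targets": [
    [0.1, 0.034, 0.057, 0, 0, 0, 0],
    [0.1, 0.034, 0.057, 0, 0, 0, 0],
    [0.1, 0, 0, 0, 0, 0, 0],
    [0.1, 0, 0, 0, 0, 0, 0]
  ]
}}

```text
t: 7.2
ee_pos: [0.5711, -0.0218, 0.0775]
tcp_rot: [[-0.507, -0.862, -0.0], [-0.862, 0.507, -0.0], [0.0, 0.0, -1.0]]
ft_force: [0.4, 0.0, -0.5]
opening: 0.0273
finger_force: 39.5
```

```bash
python3 - <<'E'
from station import r
from h import *
s=r.state();print(s["t"],np.round(s["ee_pos"],4),np.round(s["ft_force"],2))
ims=[]
for n,(u0,v0,w,h) in(("top",(225,165,80,80)),("scene",(215,160,85,80))):
    f=r.grab_frame(n);np.savez(n+"2.npz",**f)
    im=cv2.cvtColor(f["image"],cv2.COLOR_RGB2BGR)[v0:v0+h,u0:u0+w]
    ims.append(cv2.resize(im,None,fx=4.8,fy=4.8,interpolation=cv2.INTER_NEAREST))
cv2.imwrite("pics/ins1.png",np.hstack(ims))
E
```

```text
7.2 [ 0.5711 -0.0218  0.0775] [ 0.4   0.04 -0.49]
```

View pics/ins1.png

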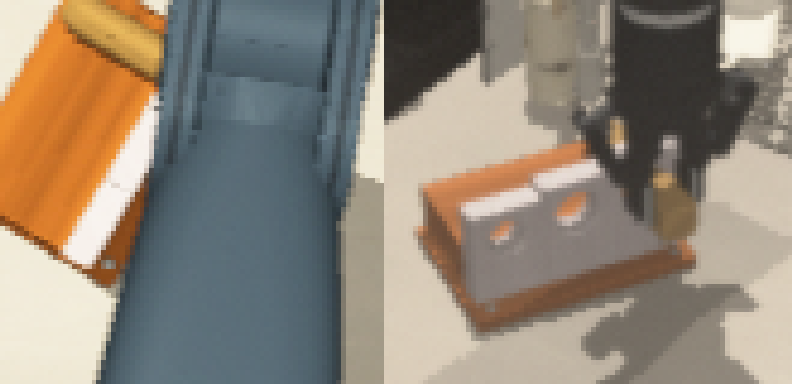

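```bash
python3 - <<'E'
from h import *
g=load("top2.npz");H=cv2.cvtColor(g["image"],cv2.COLOR_RGB2HSV)
ya=np.radians(59.4);X=np.array([np.cos(ya),np.sin(ya)]);Y=np.array([-X[1],X[0]])
print(H[172,245],H[185,240],H[150,240])
m=((H[...,0]>=16)&(H[...,0]<28)&(H[...,1]>110)&(H[...,2]>90)).astype(np.uint8);m[:155]=0;m[185:]=0;m[:,:230]=0;m[:,259:]=0
n,l,st,_=cv2.connectedComponentsWithStats(m);i=1+st[1:,4].argmax();q=ray(g,np.argwhere(l==i)[:,::-1],.0685)[:,:2]
c=np.array([.5423,.0354]);print(len(q),"nose x_g",(q@X).max()-(c@X-.01));xx=q@X;yy=q@Y
for a in np.arange(xx.max()-.05,xx.max()-.016,.008):
    k=(xx>=a)&(xx<a+.008);print((yy[k].min()+yy[k].max())/2,np.ptp(yy[k]))
print("front",c@X-.01,"tcp",np.array([.5711,-.0218])@X,np.array([.5711,-.0218])@Y)
E
```

```text
[ 19 160 205] [ 14 204 214] [ 23  28 238]
195 nose x_g 0.10082014809178447
-0.5023670690138896 0.026246737873599935
-0.5026867986315314 0.02470174752867388
-0.5020044241202286 0.02516071341243553
-0.5020985153631244 0.02626113375524891
-0.5024183857887374 0.02471528258053296
front 0.296523427517366 tcp 0.2719493763463512 -0.5026668744853103
```

Request:
{"fn": "play_rows", "kwargs": {
  "targets": [
    [0.1, -0.228, -0.385, 0, 0, 0, 0],
    [0.1, -0.228, -0.385, 0, 0, 0, 0],
    [0.1, -0.228, -0.385, 0, 0, 0, 0],
    [0.1, -0.228, -0.385, 0, 0, 0, 0],
    [0.1, -0.228, -0.385, 0, 0, 0, 0],
    [0.1, -0.228, -0.385, 0, 0, 0, 0],
    [0.1, -0.228, -0.385, 0, 0, 0, 0],
    [0.1, -0.228, -0.385, 0, 0, 0, 0],
    [0.1, -0.228, -0.385, 0, 0, 0, 0],
    [0.1, -0.228, -0.385, 0, 0, 0, 0]
  ]
}}

```text
t: 8.3
ee_pos: [0.5023, -0.1379, 0.0775]
tcp_rot: [[-0.506, -0.862, 0.0], [-0.862, 0.506, -0.0], [-0.0, -0.0, -1.0]]
ft_force: [-0.9, 0.1, -1.3]
opening: 0.027
finger_force: 39.5
```

Request:
{"fn": "play_rows", "kwargs": {
  "targets": [
    [0.1, -0.387, 0.229, -0.02, 0, 0, 0],
    [0.1, -0.387, 0.229, -0.02, 0, 0, 0],
    [0.1, -0.387, 0.229, -0.02, 0, 0, 0],
    [0.1, -0.387, 0.229, -0.02, 0, 0, 0],
    [0.1, 0, 0, 0, 0, 0, 0],
    [0.1, 0, 0, 0, 0, 0, 0]
  ]
}}

```text
t: 8.9
ee_pos: [0.4567, -0.11, 0.0752]
tcp_rot: [[-0.507, -0.862, 0.001], [-0.862, 0.507, -0.001], [-0.0, -0.001, -1.0]]
ft_force: [0.2, 0.3, -0.7]
opening: 0.0271
finger_force: 39.6
```

```bash
python3 - <<'E'
from station import r
from h import *
s=r.state();print(s["t"],np.round(s["ee_pos"],4),np.round(s["tcp_rot"],4).tolist())
ya=np.radians(59.4);X=np.array([np.cos(ya),np.sin(ya)]);Y=np.array([-X[1],X[0]])
t=np.array(s["ee_pos"][:2]);print("tcp g",t@X,t@Y)
g=r.grab_frame("top");f=r.grab_frame("scene");np.savez("top3.npz",**g);np.savez("scene3.npz",**f)
H=cv2.cvtColor(g["image"],cv2.COLOR_RGB2HSV)
m=((H[...,0]>=16)&(H[...,0]<28)&(H[...,1]>110)&(H[...,2]>90)).astype(np.uint8);m[:170]=0;m[225:]=0;m[:,:250]=0;m[:,300:]=0
n,l,st,_=cv2.connectedComponentsWithStats(m);i=1+st[1:,4].argmax();q=ray(g,np.argwhere(l==i)[:,::-1],.066)[:,:2]
xx=q@X;yy=q@Y;print(len(q),"nose x_g",xx.max()-.2965)
for a in np.arange(xx.max()-.064,xx.max()-.016,.008):
    k=(xx>=a)&(xx<a+.008);print((yy[k].min()+yy[k].max())/2,np.ptp(yy[k]))
ims=[cv2.resize(cv2.cvtColor(a["image"],cv2.COLOR_RGB2BGR)[v0:v0+80,u0:u0+80],None,fx=4.8,fy=4.8,interpolation=cv2.INTER_NEAREST) for a,u0,v0 in((g,225,165),(f,215,170))]
cv2.imwrite("pics/pre2.png",np.hstack(ims))
E
```

```text
8.9 [ 0.4567 -0.11    0.0752] [[-0.5066, -0.8622, 0.001], [-0.8622, 0.5066, -0.0005], [-0.0001, -0.0011, -1.0]]
tcp g 0.1378131846102764 -0.44906512592226117
264 nose x_g -0.036529259229094724
-0.4489150268753399 0.024550136253099264
-0.4492268758254503 0.026096873874239368
-0.44876679991324764 0.02610001696410441
-0.44861767913334644 0.02456347949501081
-0.44892966015022917 0.02611107813623631
-0.44846928734723385 0.026114224637963646
```

View pics/pre2.png

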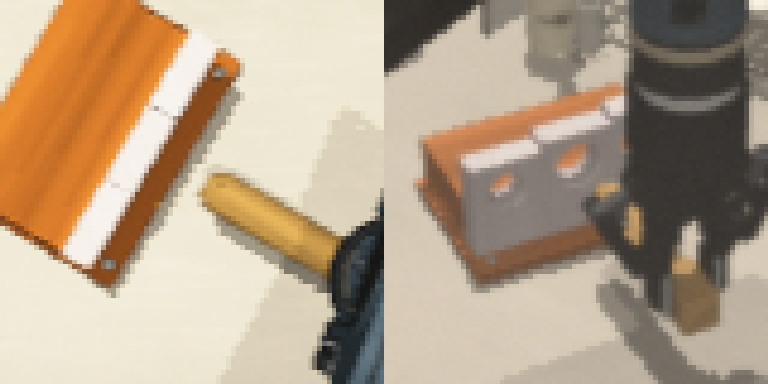

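The form is in front of the middle hole, its axis within about 1 mm. The top crop shows the nose at (208,188), in line with the middle strip section.

Request:
{"fn": "play_rows", "kwargs": {
  "targets": [
    [0.1, -0.025, 0.015, 0, 0, 0, 0],
    [0.1, 0.204, 0.344, 0, 0, 0, 0],
    [0.1, 0.204, 0.344, 0, 0, 0, 0],
    [0.1, 0.204, 0.344, 0, 0, 0, 0],
    [0.1, 0.136, 0.23, 0, 0, 0, 0],
    [0.1, 0, 0, 0, 0, 0, 0]
  ]
}}

```text
t: 9.6
ee_pos: [0.4788, -0.0698, 0.0751]
tcp_rot: [[-0.504, -0.863, 0.0], [-0.863, 0.504, 0.0], [-0.0, -0.0, -1.0]]
ft_force: [-0.0, -0.9, -0.6]
opening: 0.0274
finger_force: 39.6
```

Request:
{"fn": "play_rows", "kwargs": {
  "targets": [
    [0.1, 0.085, 0.143, 0, 0, 0, 0],
    [0.1, 0.085, 0.143, 0, 0, 0, 0],
    [0.1, 0.085, 0.143, 0, 0, 0, 0],
    [0.1, 0, 0, 0, 0, 0, 0]
  ]
}}

```text
t: 10.0
ee_pos: [0.486, -0.0579, 0.0751]
tcp_rot: [[-0.506, -0.862, 0.0], [-0.862, 0.506, 0.0], [-0.0, -0.0, -1.0]]
ft_force: [0.3, -0.1, -0.4]
opening: 0.0272
finger_force: 39.6
```

Request:
{"fn": "play_rows", "kwargs": {
  "targets": [
    [0.1, 0.136, 0.23, 0, 0, 0, 0],
    [0.1, 0.136, 0.23, 0, 0, 0, 0],
    [0.1, 0.136, 0.23, 0, 0, 0, 0],
    [0.1, 0.136, 0.23, 0, 0, 0, 0],
    [0.1, 0.136, 0.23, 0, 0, 0, 0],
    [0.1, 0, 0, 0, 0, 0, 0]
  ]
}}

```text
t: 10.6
ee_pos: [0.5067, -0.0228, 0.0751]
tcp_rot: [[-0.505, -0.863, 0.0], [-0.863, 0.505, 0.0], [-0.0, -0.0, -1.0]]
ft_force: [-0.9, -0.1, -0.6]
opening: 0.0273
finger_force: 39.6
```

Request:
{"fn": "play_rows", "kwargs": {
  "targets": [
    [0.1, 0.136, 0.23, 0, 0, 0, 0],
    [0.1, 0.136, 0.23, 0, 0, 0, 0],
    [0.1, 0.136, 0.23, 0, 0, 0, 0],
    [0.1, 0.102, 0.172, 0, 0, 0, 0],
    [0.1, 0, 0, 0, 0, 0, 0],
    [0.1, 0, 0, 0, 0, 0, 0]
  ]
}}

```text
t: 11.2
ee_pos: [0.5215, 0.0023, 0.075]
tcp_rot: [[-0.506, -0.863, -0.0], [-0.863, 0.506, 0.0], [-0.0, 0.0, -1.0]]
ft_force: [-0.2, 0.8, -0.4]
opening: 0.0272
finger_force: 39.6
```

```bash
cat > nose.py <<'E'
from station import r
from h import *
ya=np.radians(59.4);X=np.array([np.cos(ya),np.sin(ya)]);Y=np.array([-X[1],X[0]])
s=r.state();t=np.array(s["ee_pos"][:2]);print(s["t"],"tcp g",t@X-.2965,t@Y,s["ee_pos"][2],np.round(s["ft_force"],1))
g=r.grab_frame("top");H=cv2.cvtColor(g["image"],cv2.COLOR_RGB2HSV)
m=((H[...,0]>=16)&(H[...,0]<28)&(H[...,1]>110)&(H[...,2]>90)).astype(np.uint8)
w=np.zeros_like(m);cv2.fillPoly(w,[np.array([[240,162],[262,176],[236,214],[215,205]])],1);m&=w
n,l,st,_=cv2.connectedComponentsWithStats(m);i=1+st[1:,4].argmax();q=ray(g,np.argwhere(l==i)[:,::-1],.065)[:,:2]
xx=q@X;yy=q@Y;print(len(q),"nose x_g",xx.max()-.2965)
for a in np.arange(xx.max()-.07,xx.max()-.016,.01):
    k=(xx>=a)&(xx<a+.01);print(((yy[k].min()+yy[k].max())/2).round(4),np.ptp(yy[k]).round(4))
f=r.grab_frame("scene")
ims=[cv2.resize(cv2.cvtColor(a["image"],cv2.COLOR_RGB2BGR)[v0:v0+80,u0:u0+80],None,fx=4.8,fy=4.8,interpolation=cv2.INTER_NEAREST) for a,u0,v0 in((g,205,160),(f,215,170))]
cv2.imwrite("pics/fin.png",np.hstack(ims))
E
python3 nose.py
```

```text
11.2 tcp g -0.029046948530383587 -0.44764443981792096 0.07502397040301272 [-0.2  0.8 -0.4]
170 nose x_g 0.09985239984529537
-0.4441 0.0189
-0.4471 0.0257
-0.4475 0.0262
-0.447 0.0262
-0.4471 0.0251
-0.4479 0.0247
```

Request:
{"fn": "play_rows", "kwargs": {
  "targets": [
    [0.1, 0.034, 0.057, 0, 0, 0, 0],
    [0.1, 0.034, 0.057, 0, 0, 0, 0],
    [0.1, 0, 0, 0, 0, 0, 0]
  ]
}}

```text
t: 11.6
ee_pos: [0.5233, 0.0055, 0.075]
tcp_rot: [[-0.507, -0.862, -0.0], [-0.862, 0.507, 0.0], [0.0, 0.0, -1.0]]
ft_force: [-1.0, -0.7, -0.9]
opening: 0.027
finger_force: 39.6
```

Request:
{"fn": "play_rows", "kwargs": {
  "targets": [
    [0.1, 0.034, 0.057, 0, 0, 0, 0],
    [0.1, 0.017, 0.029, 0, 0, 0, 0],
    [0.1, 0, 0, 0, 0, 0, 0]
  ]
}}

```text
t: 11.9
ee_pos: [0.5245, 0.0075, 0.075]
tcp_rot: [[-0.507, -0.862, -0.001], [-0.862, 0.507, -0.001], [0.002, 0.0, -1.0]]
ft_force: [-2.5, -2.5, 0.3]
opening: 0.0274
finger_force: 39.7
```

Request:
{"fn": "play_rows", "kwargs": {
  "targets": [
    [0.1, 0.025, 0.043, 0, 0, 0, 0],
    [0.1, 0, 0, 0, 0, 0, 0],
    [0.1, 0, 0, 0, 0, 0, 0]
  ]
}}

```text
t: 12.2
ee_pos: [0.5245, 0.0076, 0.075]
tcp_rot: [[-0.508, -0.862, -0.003], [-0.862, 0.508, -0.004], [0.005, 0.0, -1.0]]
ft_force: [-5.1, -5.2, 0.8]
opening: 0.0272
finger_force: 39.9
```

```bash
python3 nose.py
```

```text
12.2 tcp g -0.022919393873593208 -0.4475903134843563 0.07499209606498243 [-5.1 -5.2  0.8]
152 nose x_g 0.09985239984529537Traceback (most recent call last):
  File "nose.py", line 11, in <module>
    k=(xx>=a)&(xx<a+.01);print(((yy[k].min()+yy[k].max())/2).round(4),np.ptp(yy[k]).round(4))
                                 ~~~~~~~~~^^
    return umr_minimum(a, axis, None, out, keepdims, initial, where)
ValueError: zero-size array to reduction operation minimum which has no identity
```

View pics/fin.png

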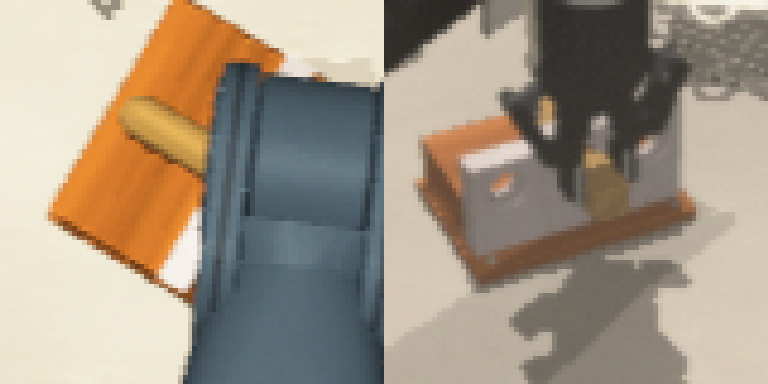

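Request:
{"fn": "play_rows", "kwargs": {
  "targets": [
    [0.1, -0.017, -0.029, -0.03, 0, 0, 0],
    [0.1, 0, 0, -0.02, 0, 0, 0],
    [0.1, 0, 0, 0, 0, 0, 0],
    [0.7, 0, 0, 0, 0, 0, 0],
    [0.7, 0, 0, 0, 0, 0, 0],
    [0.7, 0, 0, 0, 0, 0, 0],
    [0.7, 0, 0, 0, 0, 0, 0],
    [0.7, 0, 0, 0, 0, 0, 0]
  ]
}}

```text
t: 13.05
ee_pos: [0.5255, 0.0086, 0.0736]
tcp_rot: [[-0.506, -0.862, 0.0], [-0.862, 0.506, 0.0], [-0.0, -0.0, -1.0]]
ft_force: [0.5, 0.6, -0.5]
opening: 0.0597
finger_force: 0.0
```

Up and clear, and back from the plate for a look.

Request:
{"fn": "play_rows", "kwargs": {
  "targets": [
    [0.7, 0, 0, 0.4, 0, 0, 0],
    [0.7, 0, 0, 0.8, 0, 0, 0],
    [0.7, 0, 0, 0.9, 0, 0, 0],
    [0.7, 0, 0, 0.9, 0, 0, 0],
    [0.7, -0.5, -0.8, 0.9, 0, 0, 0],
    [0.7, -0.5, -0.8, 0.5, 0, 0, 0],
    [0.7, -0.5, -0.8, 0, 0, 0, 0],
    [0.7, -0.5, -0.8, 0, 0, 0, 0],
    [0.7, 0, -0.9, 0, 0, 0, 0],
    [0.7, 0, -0.9, 0, 0, 0, 0]
  ]
}}

```text
t: 14.05
ee_pos: [0.4651, -0.1425, 0.2071]
tcp_rot: [[-0.506, -0.862, 0.002], [-0.862, 0.506, -0.001], [-0.0, -0.002, -1.0]]
ft_force: [0.1, 0.1, 0.1]
opening: 0.06
finger_force: 0.0
```

Request:
{"fn": "play_rows", "kwargs": {
  "targets": [
    [0.7, 0, -0.9, 0, 0, 0, 0],
    [0.7, 0, -0.9, 0, 0, 0, 0],
    [0.7, 0, 0, 0, 0, 0, 0],
    [0.7, 0, 0, 0, 0, 0, 0]
  ]
}}

```text
t: 14.45
ee_pos: [0.4653, -0.1958, 0.2063]
tcp_rot: [[-0.508, -0.862, 0.001], [-0.862, 0.508, 0.0], [-0.001, -0.0, -1.0]]
ft_force: [-0.2, -0.2, 0.7]
opening: 0.0599
finger_force: 0.0
```

```bash
python3 - <<'E'
from station import r
from h import *
ya=np.radians(59.4);X=np.array([np.cos(ya),np.sin(ya)]);Y=np.array([-X[1],X[0]])
g=r.grab_frame("top");H=cv2.cvtColor(g["image"],cv2.COLOR_RGB2HSV);print(r.state()["t"],r.state()["ee_pos"])
m=((H[...,0]>=16)&(H[...,0]<28)&(H[...,1]>110)&(H[...,2]>90)).astype(np.uint8)
w=np.zeros_like(m);cv2.fillPoly(w,[np.array([[225,165],[300,200],[290,230],[215,205]])],1);m&=w
n,l,st,ce=cv2.connectedComponentsWithStats(m)
for i in range(1,n):
    if st[i,4]<25: continue
    q=ray(g,np.argwhere(l==i)[:,::-1],.064)[:,:2];e=np.c_[q@X-.2965,q@Y]
    print(st[i,4],e.min(0).round(4),e.max(0).round(4),e.mean(0).round(4))
f=r.grab_frame("scene");z=f["range_z"];print("scene depth at handle ok", (z>0).mean().round(2))
for n,p in(("thin",(355,210)),("top",(0,0)))[:1]:
    a=load("top0.npz")["image"].astype(int);b=g["image"].astype(int);d=abs(a-b).max(2)>60
    for nm,(u,v,ww,hh) in dict(thin=(348,185,16,52),mill=(330,136,28,30),jar=(360,144,26,24),bowl=(112,193,45,45)).items(): print(nm,d[v:v+hh,u:u+ww].mean().round(3))
E
```

```text
14.5 [ 0.46528463 -0.19523034  0.20617694]
218 [ 0.0232 -0.4587] [ 0.1015 -0.4305] [ 0.0611 -0.445 ]
138 [-0.0449 -0.4615] [-0.0008 -0.4316] [-0.0226 -0.446 ]
scene depth at handle ok 1.0
thin 0.77
mill 0.001
jar 0.0
bowl 0.0
```

```bash
python3 -c "
from station import r
print(r.job_done())"
```

```text
the job is handed in; nothing more can be done
None
```

The thick form went through the widest hole and out again, and now rests released in the middle hole with its handle flush to the plate. I handed the job in at about 14.5 s; it returned no verdict.

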